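# Clear the nebuliser service bench

## Task

The nebuliser is serviced, so put the things left on the bench away: the two clean medicine cups go in the steel tray, still mouth-down and one stacked over the other; the tape rolls go in the round white dish, the larger black one flat on its floor and the blue one squarely on top; the block battery goes flat on the floor of the black tray, in the bay that already holds batteries. Leave the amber bottle and the solder reel standing where they are, and let go of everything.

Things in the scene. Friction and masses are not known exactly. Their poses are not given: they have to be found in the camera images.
- white_cup: frosted-white stacking cup standing mouth-down, 50 mm tall, 25 g. Origin: centre of its mouth (underside); z up. Collar 50 mm across (46 inside) up to 20 mm, level shoulder there, then a body tapering from 42 mm across to 32 at the flat closed top; walls 2 mm. Grasp the body. Set over the other cup it centres itself, its rim resting on that cup's shoulder, 20 mm higher, about 1 mm play
- green_cup: lime-green stacking cup, mouth-down; same shape, size, origin and axes as white_cup. Either cup may be the lower one
- black_roll: larger roll of black insulating tape lying flat: 64 mm outside diameter, 19 mm tall, 38 mm hole with a cardboard core, about 80 g. Origin at the centre of its underside, z up.
- blue_roll: smaller roll of blue insulating tape lying flat: 54 mm outside diameter, 19 mm tall, 38 mm hole with a cardboard core, about 50 g. Origin at the centre of its underside, z up.
- battery: loose red 9-volt block battery with a dark end band, lying flat: 48 mm long (its x; two small snap terminals stick out 3 mm more at +x), 26 mm wide (y), 17 mm tall, 46 g. Origin at the centre of its underside, z up. Two more of the same kind lie fixed in the black tray
- steel_tray: shallow rectangular stainless tray with a thin blue-green liner on its floor, fixed: 130 mm along its x, 150 mm along its y, rim 10 mm high, floor 3 mm thick (floor 3 mm above the origin). Origin at the centre of its underside, z up. Place for the cups.
- tape_dish: round white plastic dish, fixed: 110 mm outside diameter, rim 8 mm high and 3 mm thick, floor 3 mm above the origin. Origin at the centre of its underside. Place for the tape rolls.
- cell_tray: black tray, fixed, 115 (x) by 175 mm (y), walls 25 mm high, 3 thick. Origin: centre of underside, z up; floor at z 3 mm. A 22 mm high divider at y = 19.5 mm: springs and washers on its +y side, battery bay on its -y side (y -84 to 18, x -54 to 54 mm). Two fixed batteries, 17 mm tall, fill the bay's x above 27 mm; middle of its free floor: x -14, y -33 mm
- amber_bottle: small amber glass bottle with a yellow cap, standing, 42 mm diameter, 82 mm tall, loose; a bystander to be left alone. Origin at the centre of its underside.
- solder_reel: reel of solder with grey flanges, standing on one flange, 52 mm diameter, 40 mm tall, loose; a bystander to be left alone. Origin at the centre of its underside.
Things that resemble listed ones, but are neither listed nor needed, are in the scene too. What is shaped like the black_roll but pink, red or yellow is not meant.

How it is judged (in metres and radians):
At the end, for the whole second after the job is handed in: One cup on the steel tray's floor, the other over it (5 mm sideways, 17-24 mm up), mouth-down; black roll flat on the dish's floor, blue flat on it (12 mm off centre at most); battery flat on the floor of the battery bay; all level within 0.12 rad, at rest (((x of white_cup in the frame of steel_tray between -0.042 and 0.042 m and y of white_cup in the frame of steel_tray between -0.052 and 0.052 m and z of white_cup in the frame of steel_tray between 0.001 and 0.007 m and horizontal distance between green_cup and white_cup below 0.005 m and z of green_cup in the frame of white_cup between 0.017 and 0.024 m) or (x of green_cup in the frame of steel_tray between -0.042 and 0.042 m and y of green_cup in the frame of steel_tray between -0.052 and 0.052 m and z of green_cup in the frame of steel_tray between 0.001 and 0.007 m and horizontal distance between white_cup and green_cup below 0.005 m and z of white_cup in the frame of green_cup between 0.017 and 0.024 m)) and angle between each of white_cup, green_cup, black_roll, blue_roll, battery's own z axis and vertical below 0.12 rad and horizontal distance between black_roll and tape_dish below 0.022 m and z of black_roll in the frame of tape_dish between 0.001 and 0.006 m and horizontal distance between blue_roll and black_roll below 0.012 m and z of blue_roll in the frame of black_roll between 0.016 and 0.022 m and x of battery in the frame of cell_tray between -0.045 and 0.018 m and y of battery in the frame of cell_tray between -0.075 and 0.009 m and z of battery in the frame of cell_tray between 0.001 and 0.007 m and linear speed of each of white_cup, green_cup, black_roll, blue_roll, battery below 0.02 m/s); the robot touches nothing.
It fails at once if the amber bottle is pushed more than 20 mm or tipped over (distance of amber_bottle from where it was at the start of the episode above 0.02 m or angle between amber_bottle's own z axis and vertical above 0.35 rad).
It fails at once if the solder reel is pushed more than 20 mm or tipped over (distance of solder_reel from where it was at the start of the episode above 0.02 m or angle between solder_reel's own z axis and vertical above 0.35 rad).
It also fails if it takes over 128 s, if anything falls off the work surface, if the arm or the gripper's body presses on something with over 40 N, if the wrist force passes 120 N, or if a joint passes its speed limit or range.

## Robot

A 6-joint arm with a two-finger parallel gripper is mounted at the origin on the work surface. World frame = base frame: x ahead of the robot, y to its left, z up, the work surface at z = 0. Lengths are in m, angles in degrees, forces in N, time in s.
With the tool pointing down it reaches from about 0.325 to 0.775 m from the base axis. Payload 9.3 kg.
Tool frame: the origin (TCP) lies midway between the tips of the shut fingers; the grasp point (between the pads) lies 19 mm behind it; z points along the fingers, y is the line along which they close (so a half turn about z gives the same grasp; the last joint's range is limited). The gripper opens to 85 mm and grips with 20 to 120 N. Pads are 22 mm wide; open, the fingers measure 114 mm over their backs; the gripper's body (76 mm by 85 mm) begins 54 mm behind the grasp point. The pads swing forward as they close: fully open they stand 13 mm farther back than shut.
Start: joints at [-79.905, 14.817, 1.232, 76.415, 0, 81.257], TCP at [0.178, -0.521, 0.231] pointing down, gripper open.
Joint ranges: [-174.27, 174.27], [-52.1, 104.24], [-59.71, 78.15], [-110.17, 111.67], [-87.03, 83.33], [-180, 180]. Speed limits (degrees/s): [127.2, 127.2, 159.86, 180, 180, 180].

## Interface

Orientations are given as a 3x3 rotation matrix whose columns are the frame's x, y, z axes.
In Python, from station import status, optics, workorder, find_in, mark_of gives the robot as it stands.
- The arm moves only by the shell command python3 -m creep 'ROWS' [FORCE]. ROWS is JSON, a list that holds one entry, the list of rows, each a list of 5 numbers: the shift along the tool's x, y, z in mm, then the turn about the tool's z in degrees, then the opening, from -1 (shut) to 1 (fully open). A call has exactly 8 rows; each row shifts and turns the commanded pose from where the row before left it, along the tool's axes as they then stand; what a row does not reach is not made up. A row lasts 1/10 s, in which the tool goes at most 50 mm and 8.59 degrees, less where a joint would pass 70% of its speed; a pose out of reach is approached as far as the arm can. A call with a gripper value outside its range is refused whole. The fingers move at their own pace and stop on an object; FORCE is the grip in N (left out, the last holds). Time passes only in rows, so rows that do not move let the fingers close, or fill a call up. It gives the time, the measured TCP pose, the force, the opening and the grip force at its end, in the units of the state.
- status.observe(): the state, without advancing time (a new reading comes with each control period).
- optics.camera(name): name is "side" or "top" or "wrist"; returns the picture (400x640x3 uint8, red, green, blue); there is no depth.
- optics.calibration(name): a dict with "fx", "fy", "cx", "cy" (pixels), "k1" (the pictures are not rectified: a ray, as slopes to the right and down, at radius r is drawn at 1 + k1 r^2 times it, then the intrinsics apply), "T" (4x4, takes a point from camera to world coordinates); the wrist camera has in their place "tool_from_camera" (4x4, takes a point from camera to tool coordinates, whose origin is the TCP and whose axes are the flange's). Camera axes: x right, y down, z forward; pixel columns grow to the right and rows downward; lengths in m; the calibration is good to about 2 mm. A picture is of the moment at which its call begins: read the wrist's pose just before it. calibration takes no time and is no camera call.
- workorder.job_done(): hands the job in; it is judged then, once.
Trained networks look in the newest picture that a camera, given by its name, has taken for a name from the list of things; names that differ only in an ending like _2 or _b are one class to them, and where a whole thing is asked for, a point or a joint stands for the part that bears it (a point fixed in the world has none). Each returns a list of dicts, best first, with "score" (0 to 1); they miss things now and then, are a little off and sometimes report something else, mostly with a low value. They report only what shows in the picture. A call takes as long as a camera call. They do not tell look-alikes from the thing itself.
- find_in(camera, query): "xyz" ([x, y, z] in m, in world coordinates, good to about 4 mm: the middle of the surface that is visible of it).
- mark_of(camera, query): "xyz" ([x, y, z] in m, in world coordinates, good to about 4 mm: a listed point, or the origin of a listed thing).
The state is a dict: "time": time; "qpos": joint angles; "joint_vel": joint speeds; "effort": joint torques, N m; "ee_pos": TCP position; "eef_rot": TCP orientation; "contact_force": force on the tool from outside, world axes, zero at the start; "torque": the same for the moment, N m; "width": finger opening in m; "grip_force": force on a finger pad.
Only numpy, scipy, OpenCV 4.12 (cv2) and the standard library are available. Lean on these libraries where they do the work, as an engineer would, in place of code of your own. Each camera call takes 0.05 s, during which the arm holds its last target. There are 200 camera calls.

## Working session

There is one attempt and no reset: what is moved stays moved. The work goes in short steps, Python scripts to look and compute and a shell command to move; the robot and the scene stay as the last step left them, time stands still between calls to the robot, and variables do not carry over. Pictures are saved under pics/ and viewed, at most 14 in all, crops included, and the job is handed in when it is done.

```bash
ls; mkdir -p pics; python3 - <<'E'
from station import status, optics, workorder, find_in, mark_of
import cv2, numpy as np
s=status.observe(); print(s['time'],s['ee_pos'],np.round(s['eef_rot'],3),s['width'])
for c in ['top','side']:
    im=optics.camera(c); cv2.imwrite(f'pics/{c}0.png',im[:,:,::-1])
    for n in ['white_cup','green_cup','black_roll','blue_roll','battery','steel_tray','tape_dish','cell_tray','amber_bottle','solder_reel']:
        print(c,n,[(np.round(d['xyz'],3).tolist(),round(d['score'],2)) for d in mark_of(c,n)])
    k=optics.calibration(c); print({a:(np.round(b,3).tolist()) for a,b in k.items()})
E
```

```text
pics
0.0 [ 0.17753607 -0.52024515  0.230658  ] [[ 0.946  0.323 -0.   ]
 [ 0.323 -0.946  0.001]
 [ 0.    -0.001 -1.   ]] 0.08562449677270155
top white_cup [([0.666, -0.018, -0.002], 0.28)]
top green_cup [([0.41, 0.133, -0.003], 0.72), ([0.423, -0.137, 0.001], 0.31)]
top black_roll [([0.343, -0.058, 0.001], 0.93), ([0.516, -0.093, -0.005], 0.86), ([0.448, 0.015, 0.002], 0.66), ([0.511, 0.128, 0.001], 0.63), ([0.332, -0.167, 0.002], 0.61)]
top blue_roll [([0.361, -0.28, -0.001], 0.8)]
top battery [([0.421, -0.138, 0.003], 0.69)]
top steel_tray [([0.519, 0.353, 0.0], 0.97), ([0.412, 0.134, -0.002], 0.74)]
top tape_dish [([0.52, -0.379, -0.0], 0.72), ([0.425, -0.139, -0.0], 0.66)]
top cell_tray [([0.669, -0.018, -0.002], 0.59)]
top amber_bottle [([0.611, 0.202, 0.0], 0.77), ([0.362, -0.28, 0.0], 0.73)]
top solder_reel [([0.591, -0.194, -0.002], 0.89)]
{'fx': 392.606, 'fy': 392.606, 'cx': 321.827, 'cy': 203.825, 'k1': -0.068, 'T': [[0.02, -0.985, 0.17, 0.337], [-1.0, -0.019, 0.008, -0.007], [-0.004, -0.17, -0.985, 0.937], [0.0, 0.0, 0.0, 1.0]]}
side white_cup [([0.324, 0.291, 0.002], 0.53)]
side green_cup [([0.41, 0.136, 0.005], 0.79)]
side black_roll [([0.345, -0.06, -0.0], 0.98), ([0.335, -0.169, 0.003], 0.98), ([0.51, 0.133, 0.002], 0.75), ([0.451, 0.021, -0.002], 0.73), ([0.513, -0.093, 0.003], 0.66)]
side blue_roll [([0.362, -0.28, 0.0], 0.57)]
side battery [([0.424, -0.134, -0.001], 0.55)]
side steel_tray [([0.521, 0.356, 0.002], 0.58), ([0.666, -0.021, 0.001], 0.25)]
side tape_dish [([0.52, -0.383, -0.0], 0.91)]
side cell_tray [([0.666, -0.017, 0.002], 0.88)]
side amber_bottle [([0.609, 0.201, -0.002], 0.55)]
side solder_reel [([0.591, -0.191, -0.003], 0.56)]
{'fx': 500.576, 'fy': 500.576, 'cx': 311.3, 'cy': 199.916, 'k1': 0.044, 'T': [[0.992, -0.091, 0.088, 0.401], [-0.127, -0.66, 0.741, -0.953], [-0.01, -0.746, -0.666, 0.875], [0.0, 0.0, 0.0, 1.0]]}
```

View pics/top0.png

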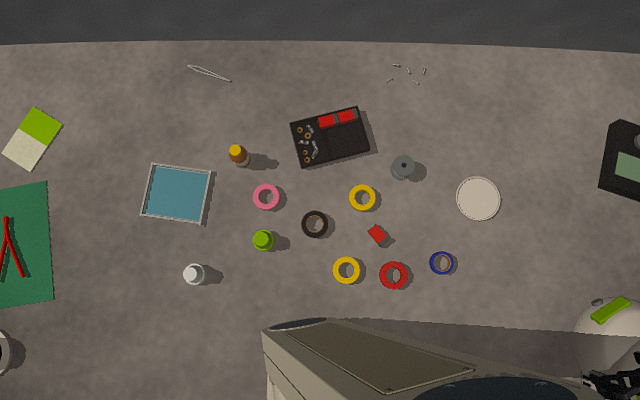

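View pics/side0.png

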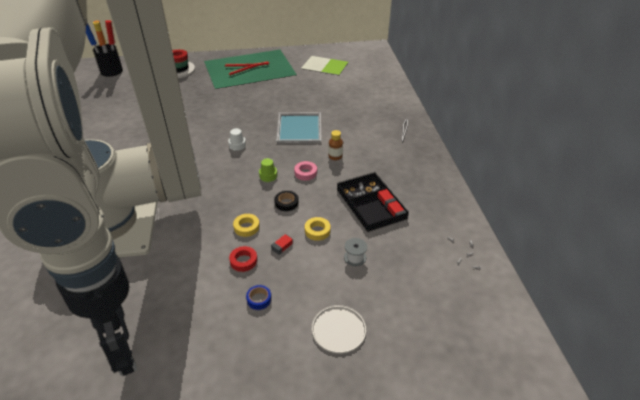

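The top view shows the black roll at (315,224), blue roll (441,263), battery (377,234), green cup (263,240), white cup (194,273), dish (478,199), steel tray (176,193) and cell tray (331,137). The networks agree with these, except for some low-score misreports and the white cup, which only the side camera found properly. Next I'll measure the yaws.

```bash
cat > h.py <<'E'
from station import status, optics, workorder, find_in, mark_of
import cv2, numpy as np
def cam(name):
    s=status.observe(); im=optics.camera(name); k=optics.calibration(name)
    if name=='wrist':
        T=np.eye(4); T[:3,:3]=s['eef_rot']; T[:3,3]=s['ee_pos']; k['T']=T@np.array(k['tool_from_camera'])
    return im,k
def back(k,uv,z):
    uv=np.atleast_2d(uv).astype(float); K=np.array([[k['fx'],0,k['cx']],[0,k['fy'],k['cy']],[0,0,1]])
    p=cv2.undistortPoints(uv[:,None],K,np.array([k['k1'],0,0,0]))[:,0]   # iterative inverse
    T=np.array(k['T']); d=np.c_[p,np.ones(len(p))]@T[:3,:3].T; o=T[:3,3]
    return o+d*((z-o[2])/d[:,2])[:,None]
def blob(im,k,z,xyz,r,cond):
    """pixels whose back-projection at z lies within r of xyz and meet cond(hsv) -> outline world points"""
    hsv=cv2.cvtColor(im,cv2.COLOR_RGB2HSV); m=cond(hsv).astype(np.uint8)
    v,u=np.nonzero(m); P=back(k,np.c_[u,v],z); ok=np.hypot(*(P[:,:2]-xyz[:2]).T)<r
    return P[ok],np.c_[u,v][ok]
def rect(P):
    (c,wh,a)=cv2.minAreaRect((P[:,:2]*1000).astype(np.float32)); return np.round(c,1),np.round(wh,1),round(a,1)
def go(x,y,z,yaw=None):
    """shift in tool axes (mm) to a world target (after the turn), and the turn (deg) to put tool x at world yaw"""
    s=status.observe(); R=np.array(s['eef_rot']); p=np.array(s['ee_pos'])
    y0=np.degrees(np.arctan2(R[1,0],R[0,0])); t=0
    if yaw is not None: t=y0-yaw
    a=np.radians(y0-t); R2=np.array([[np.cos(a),np.sin(a),0],[np.sin(a),-np.cos(a),0],[0,0,-1]])
    print('t',round(s['time'],2),'tcp',np.round(p*1000,1),'yaw',round(y0,1),'q6',round(s['qpos'][5],1),'w',round(s['width']*1000,1),'F',np.round(s['contact_force'],1),'grip',round(float(s['grip_force']),1))
    print('turn',round(t,1),'shift now-axes',np.round(R.T@(np.array([x,y,z])-p)*1000,1),'after turn',np.round(R2.T@(np.array([x,y,z])-p)*1000,1))
E
python3 - <<'E'
from h import *
im,k=cam('top')
red=lambda h:((h[...,0]<8)|(h[...,0]>172))&(h[...,1]>140)&(h[...,2]>80)
print('battery',rect(blob(im,k,.017,[.422,-.136],.035,red)[0]))
teal=lambda h:(h[...,0]>85)&(h[...,0]<110)&(h[...,1]>70)
print('steel',rect(blob(im,k,.003,[.52,.353],.12,teal)[0]))
dark=lambda h:(h[...,2]<60)|((h[...,1]>140)&(h[...,0]<8))
P,uv=blob(im,k,.025,[.667,-.018],.13,dark); print('cell',rect(P))
print('fixed',rect(blob(im,k,.02,[.70,-.05],.06,red)[0]))
go(.40,-.05,.25,0)
E
```

```text
battery (array([ 427.6, -130.4]), array([37.2, 27.4]), 41.1)
steel (array([517.5, 358. ]), array([136.6, 116.4]), 82.8)
cell (array([661.4, -15.6]), array([120.3, 174.3]), 16.3)
fixed (array([709.4, -31. ]), array([31.7, 87. ]), 16.0)
t 1.15 tcp [ 177.6 -520.5  231.3] yaw 18.8 q6 81.3 w 85.3 F [-0.2  0.6 -0.2] grip 0.0
turn 18.8 shift now-axes [ 362.4 -373.5  -18.7] after turn [ 222.4 -470.5  -18.7]
```

```bash
python3 -m creep '[[[36,-28.5,-2,0,1],[36,-28.5,-2,0,1],[36,-28.5,-2,0,1],[36,-28.5,-2,0,1],[36,-28.5,-2,0,1],[36,-28.5,-2,0,1],[36,-28.5,-2,0,1],[36,-28.5,-2,0,1]]]' 40
python3 -m creep '[[[35,-28,0,0,1],[35,-28,0,0,1],[0,0,0,-7.4,1],[0,0,0,-7.4,1],[0,0,0,-7.4,1],[0,0,0,0,1],[0,0,0,0,1],[0,0,0,0,1]]]'
python3 - <<'E'
from h import *
im,k=cam('wrist'); cv2.imwrite('pics/w1.png',im[:,:,::-1])
for n in ['battery','black_roll']:
    print(n,[(np.round(d['xyz'],3).tolist(),round(d['score'],2)) for d in mark_of('wrist',n)])
red=lambda h:((h[...,0]<8)|(h[...,0]>172))&(h[...,1]>140)&(h[...,2]>80)
print('battery',rect(blob(im,k,.017,[.424,-.135],.04,red)[0]))
go(.424,-.136,.10,41)
E
```

```text
time: 1.95
ee_pos: [0.3772, -0.2101, 0.2477]
eef_rot: [[0.947, 0.323, 0.001], [0.323, -0.947, -0.001], [0.0, 0.001, -1.0]]
contact_force: [-0.1, -0.0, 0.2]
width: 0.0856
grip_force: 0.0
time: 2.75
ee_pos: [0.4247, -0.1363, 0.2473]
eef_rot: [[0.756, 0.654, 0.0], [0.654, -0.756, -0.0], [0.0, 0.0, -1.0]]
contact_force: [-0.7, -0.1, -0.2]
width: 0.0857
grip_force: 0.0
battery [([0.422, -0.132, -0.003], 0.89)]
black_roll [([0.342, -0.058, 0.002], 0.97), ([0.33, -0.17, 0.002], 0.97), ([0.514, -0.094, -0.002], 0.97), ([0.452, 0.014, 0.002], 0.8)]
battery (array([ 429.2, -129.7]), array([36.5, 24.2]), 41.4)
t 2.9 tcp [ 424.7 -136.3  247.3] yaw 40.9 q6 110.5 w 85.5 F [0.2 0.6 0.2] grip 0.0
turn -0.1 shift now-axes [ -0.3  -0.7 147.3] after turn [ -0.3  -0.7 147.3]
```

View pics/w1.png

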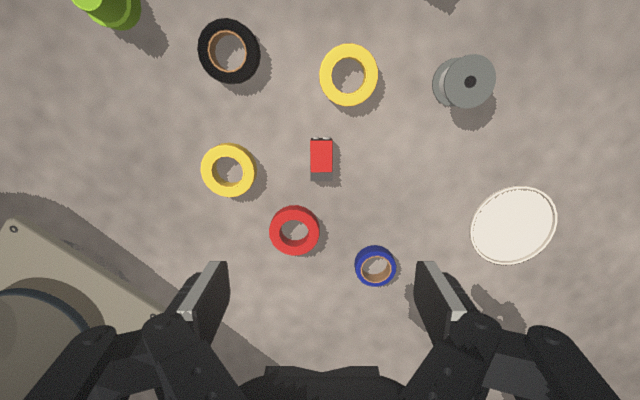

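The wrist view shows the battery at (321,155), aligned with the tool. Its terminals point up in the picture (tool +x) and its dark band is below. Nothing near it is in the way, so I'll go down and grip.

```bash
python3 -m creep '[[[1,-2.2,45,0,1],[0,0,45,0,1],[0,0,45,0,1],[0,0,45,0,1],[0,0,40,0,1],[0,0,15,0,1],[0,0,9,0,1],[0,0,0,0,1]]]' 40
python3 -m creep '[[[0,0,0,0,-1],[0,0,0,0,-1],[0,0,0,0,-1],[0,0,0,0,-1],[0,0,0,0,-1],[0,0,0,0,-1],[0,0,0,0,-1],[0,0,0,0,-1]]]' 40
```

```text
time: 3.7
ee_pos: [0.4238, -0.1338, 0.0027]
eef_rot: [[0.755, 0.656, -0.001], [0.656, -0.755, 0.001], [-0.0, -0.001, -1.0]]
contact_force: [-0.1, 0.4, 1.1]
width: 0.0856
grip_force: 0.0
time: 4.5
ee_pos: [0.4244, -0.134, 0.004]
eef_rot: [[0.754, 0.657, 0.001], [0.657, -0.754, -0.001], [0.0, 0.001, -1.0]]
contact_force: [-1.4, 0.4, 7.4]
width: 0.025
grip_force: 39.4
```

```bash
python3 - <<'E'
from h import *
go(.662,-.0535,.15,16.3)
for n in ['cell_tray']:
  for c in ['top','side']:
    optics.camera(c); print(n,[(np.round(d['xyz'],3).tolist(),round(d['score'],2)) for d in mark_of(c,n)])
E
```

```text
t 4.5 tcp [ 424.4 -134.     4. ] yaw 41.0 q6 110.6 w 25.0 F [-1.4  0.4  7.4] grip 39.4
turn 24.7 shift now-axes [ 232.2   95.4 -145.7] after turn [ 250.6  -10.6 -146. ]
cell_tray [([0.668, -0.015, -0.003], 0.56)]
cell_tray [([0.668, -0.018, 0.003], 0.7)]
```

```bash
python3 -m creep '[[[0,0,-20,0,-1],[0,0,-42,0,-1],[0,0,-45,8.2,-1],[0,0,-39,8.2,-1],[0,0,0,8.2,-1],[42,-1.8,0,0,-1],[42,-1.8,0,0,-1],[42,-1.8,0,0,-1]]]'
python3 -m creep '[[[42,-1.8,0,0,-1],[42,-1.8,0,0,-1],[42,-1.8,0,0,-1],[0,0,0,0,-1],[0,0,0,0,-1],[0,0,0,0,-1],[0,0,0,0,-1],[0,0,0,0,-1]]]'
python3 - <<'E'
from h import *
im,k=cam('wrist'); cv2.imwrite('pics/w2.png',im[:,:,::-1])
for n in ['battery','cell_tray']:
    print(n,[(np.round(d['xyz'],3).tolist(),round(d['score'],2)) for d in mark_of('wrist',n)])
go(.663,-.053,.01,16.3)
E
```

```text
time: 5.5
ee_pos: [0.5446, -0.0925, 0.1499]
eef_rot: [[0.959, 0.282, 0.001], [0.282, -0.959, -0.0], [0.001, 0.001, -1.0]]
contact_force: [0.5, -1.1, 0.2]
width: 0.0247
grip_force: 39.9
time: 6.3
ee_pos: [0.662, -0.0526, 0.15]
eef_rot: [[0.959, 0.282, 0.001], [0.282, -0.959, -0.0], [0.001, 0.0, -1.0]]
contact_force: [-0.5, -1.0, -0.9]
width: 0.0252
grip_force: 39.9
battery [([0.658, -0.052, 0.143], 0.66)]
cell_tray [([0.67, -0.014, 0.001], 0.97)]
t 6.45 tcp [662.4 -52.5 149.8] yaw 16.4 q6 151.8 w 25.0 F [ 0.3 -0.1 -1.3] grip 39.9
turn 0.1 shift now-axes [  0.4   0.7 139.8] after turn [  0.5   0.7 139.8]
```

View pics/w2.png

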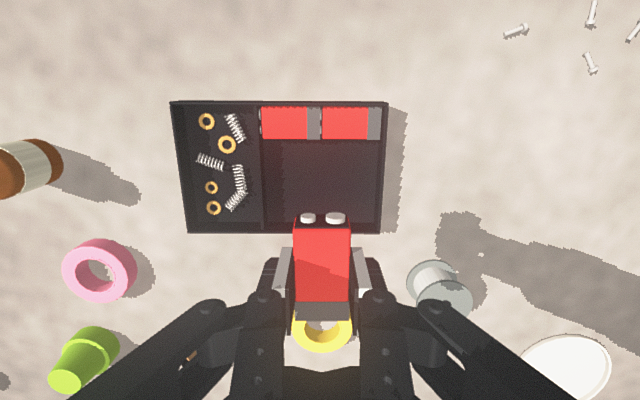

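The battery is held square at (322,262) in line with the bay, whose free floor is at about (325,190). I'll lower it and open only partway, so the fingers clear the bay walls.

```bash
python3 -m creep '[[[1,-0.5,42,0,-1],[0,0,42,0,-1],[0,0,34,0,-1],[0,0,14,0,-1],[0,0,6,0,-1],[0,0,3.5,0,-1],[0,0,0,0,-1],[0,0,0,0,-1]]]'
python3 -m creep '[[[0,0,0,0,-0.1],[0,0,0,0,-0.1],[0,0,0,0,-0.1],[0,0,-10,0,-0.1],[0,0,-40,0,-0.1],[0,0,-45,0,0],[0,0,-45,0,1],[0,0,0,0,1]]]'
python3 - <<'E'
from h import *
im,k=cam('wrist'); cv2.imwrite('pics/w3.png',im[:,:,::-1])
for n in ['battery','black_roll']:
    print(n,[(np.round(d['xyz'],3).tolist(),round(d['score'],2)) for d in mark_of('wrist',n)])
go(.449,.016,.15,60)
E
```

```text
time: 7.25
ee_pos: [0.6643, -0.0516, 0.0093]
eef_rot: [[0.959, 0.283, 0.002], [0.283, -0.959, -0.0], [0.002, 0.001, -1.0]]
contact_force: [-0.4, -0.3, -0.9]
width: 0.0247
grip_force: 39.9
time: 8.05
ee_pos: [0.6661, -0.0519, 0.1557]
eef_rot: [[0.959, 0.283, 0.011], [0.283, -0.959, -0.002], [0.01, 0.005, -1.0]]
contact_force: [0.3, -0.2, 0.4]
width: 0.0701
grip_force: 0.0
battery [([0.661, -0.051, -0.001], 0.71), ([0.673, -0.012, 0.002], 0.29)]
black_roll [([0.517, -0.094, -0.004], 0.79)]
t 8.2 tcp [663.3 -51.4 148. ] yaw 16.4 q6 151.9 w 85.3 F [-0.3  0.2 -0.5] grip 0.0
turn -43.6 shift now-axes [-186.5 -125.3   -2. ] after turn [ -48.8 -219.3   -2. ]
```

View pics/w3.png

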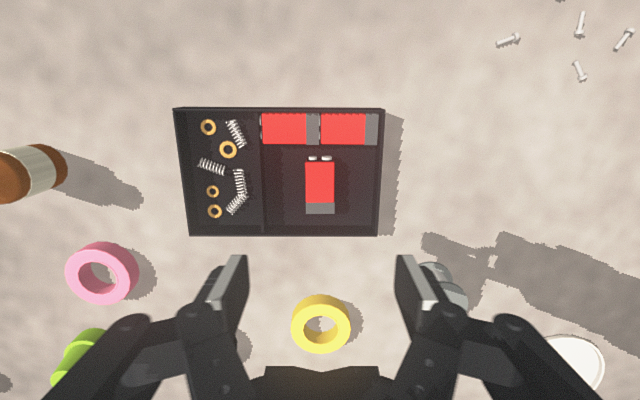

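The battery lies flat in the bay at (319,187). Next is the black roll.

```bash
python3 -m creep '[[[-37.3,-25,-5,0,1],[-37.3,-25,-5,0,1],[-37.3,-25,-5,0,1],[-37.3,-25,-5,0,1],[-37.3,-25,-5,0,1],[0,0,0,-7.3,1],[0,0,0,-7.3,1],[0,0,0,-7.3,1]]]'
python3 -m creep '[[[0,0,0,-7.3,1],[0,0,0,-7.3,1],[0,0,0,-7.3,1],[0,0,0,0,1],[0,0,0,0,1],[0,0,0,0,1],[0,0,0,0,1],[0,0,0,0,1]]]'
python3 - <<'E'
from h import *
im,k=cam('wrist')
for n in ['black_roll','green_cup']:
    print(n,[(np.round(d['xyz'],4).tolist(),round(d['score'],2)) for d in mark_of('wrist',n)])
dark=lambda h:h[...,2]<60
P,uv=blob(im,k,.019,[.449,.016],.045,dark); print(cv2.minEnclosingCircle((P[:,:2]*1000).astype(np.float32)), uv.min(0),uv.max(0))
go(.449,.016,.0,60)
E
```

```text
time: 9.0
ee_pos: [0.4482, 0.016, 0.1719]
eef_rot: [[0.781, 0.625, -0.002], [0.625, -0.781, 0.0], [-0.001, -0.001, -1.0]]
contact_force: [0.1, -0.9, -0.5]
width: 0.0855
grip_force: 0.0
time: 9.8
ee_pos: [0.4492, 0.0157, 0.1727]
eef_rot: [[0.497, 0.868, -0.0], [0.868, -0.497, 0.0], [-0.0, -0.0, -1.0]]
contact_force: [0.7, -0.2, 0.0]
width: 0.0854
grip_force: 0.0
black_roll [([0.3312, -0.1746, 0.0007], 0.79), ([0.4522, 0.0172, 0.0007], 0.72), ([0.3412, -0.0594, -0.0001], 0.65), ([0.5142, -0.0946, -0.0047], 0.59)]
green_cup [([0.4113, 0.1394, -0.0023], 0.71)]
((450.1601257324219, 18.990224838256836), 31.411211013793945) [290 144] [353 208]
t 9.95 tcp [449.2  15.7 172.8] yaw 60.2 q6 111.1 w 85.5 F [ 0.4  0.8 -0.2] grip 0.0
turn 0.2 shift now-axes [ 1.000e-01 -4.000e-01  1.728e+02] after turn [ 1.000e-01 -3.000e-01  1.728e+02]
```

```bash
python3 -m creep '[[[2.9,-0.5,45,0,1],[0,0,45,0,1],[0,0,45,0,1],[0,0,25,0,1],[0,0,12,0,1],[0,0,5,0,1],[0,0,0,0,1],[0,0,0,0,-1]]]' 40
python3 -m creep '[[[0,0,0,0,-1],[0,0,0,0,-1],[0,0,0,0,-1],[0,0,0,0,-1],[0,0,-20,0,-1],[0,0,-45,0,-1],[0,0,-45,0,-1],[0,0,-40,0,-1]]]' 40
python3 - <<'E'
from h import *
im,k=cam('wrist'); cv2.imwrite('pics/w4.png',im[:,:,::-1])
print('black_roll',[(np.round(d['xyz'],4).tolist(),round(d['score'],2)) for d in mark_of('wrist','black_roll')])
im,k=cam('top')
w=lambda h:(h[...,1]<60)&(h[...,2]>170)
for z in (.008,):
  P,uv=blob(im,k,z,[.52,-.38],.07,w); print(cv2.minEnclosingCircle((P[:,:2]*1000).astype(np.float32)),rect(P))
print('dish',[(np.round(d['xyz'],4).tolist(),round(d['score'],2)) for d in mark_of('top','tape_dish')])
go(.52,-.381,.15,60)
E
```

```text
time: 10.75
ee_pos: [0.4508, 0.0184, -0.0035]
eef_rot: [[0.496, 0.868, 0.001], [0.868, -0.496, -0.0], [0.0, 0.001, -1.0]]
contact_force: [-0.1, 0.0, 1.0]
width: 0.0735
grip_force: 0.0
time: 11.55
ee_pos: [0.4502, 0.0185, 0.1488]
eef_rot: [[0.496, 0.868, 0.002], [0.868, -0.496, -0.0], [0.001, 0.002, -1.0]]
contact_force: [1.6, -0.2, -1.0]
width: 0.0633
grip_force: 44.5
black_roll [([0.3322, -0.1739, 0.0026], 0.93), ([0.5182, -0.0925, -0.0034], 0.82)]
((519.2633056640625, -378.1300048828125), 53.75238800048828) (array([ 516.9, -376.4]), array([104.8, 100.6]), 78.0)
dish [([0.5178, -0.3769, -0.0015], 0.63)]
t 11.75 tcp [450.6  18.5 146.9] yaw 60.2 q6 111.4 w 62.9 F [-0.1  0.3 -1.5] grip 44.5
turn 0.2 shift now-axes [-312.3  258.5   -2.7] after turn [-311.2  259.8   -3.1]
```

```bash
python3 -m creep '[[[-20,16.5,0,0,-1],[-35,29,0,0,-1],[-35,29,0,0,-1],[-35,29,0,0,-1],[-35,29,0,0,-1],[-35,29,0,0,-1],[-35,29,0,0,-1],[-35,29,0,0,-1]]]'
python3 -m creep '[[[-30,24,0,0,-1],[-16,13,0,0,-1],[0,0,0,0,-1],[0,0,0,0,-1],[0,0,0,0,-1],[0,0,0,0,-1],[0,0,0,0,-1],[0,0,0,0,-1]]]'
python3 - <<'E'
from h import *
im,k=cam('wrist'); cv2.imwrite('pics/w5.png',im[:,:,::-1])
for n in ['tape_dish','black_roll','blue_roll']:
    print(n,[(np.round(d['xyz'],4).tolist(),round(d['score'],2)) for d in mark_of('wrist',n)])
go(.519,-.379,.0,60)
E
```

```text
time: 12.55
ee_pos: [0.5086, -0.322, 0.144]
eef_rot: [[0.497, 0.868, -0.002], [0.868, -0.497, 0.002], [0.001, -0.003, -1.0]]
contact_force: [1.1, -0.3, -0.7]
width: 0.0629
grip_force: 44.5
time: 13.35
ee_pos: [0.5187, -0.3783, 0.1462]
eef_rot: [[0.496, 0.868, 0.0], [0.868, -0.496, -0.0], [-0.0, 0.0, -1.0]]
contact_force: [-0.5, -0.2, -0.8]
width: 0.0628
grip_force: 44.5
tape_dish [([0.5209, -0.3813, 0.0018], 0.58)]
black_roll [([0.5199, -0.3813, 0.1493], 0.94), ([0.3322, -0.173, 0.0026], 0.79)]
blue_roll [([0.3652, -0.2819, 0.0014], 0.83)]
t 13.55 tcp [ 518.6 -378.7  145.9] yaw 60.2 q6 76.1 w 63.0 F [-0.1 -0.7 -1.6] grip 44.5
turn 0.2 shift now-axes [ -0.    0.5 145.9] after turn [ -0.    0.5 145.9]
```

View pics/w5.png

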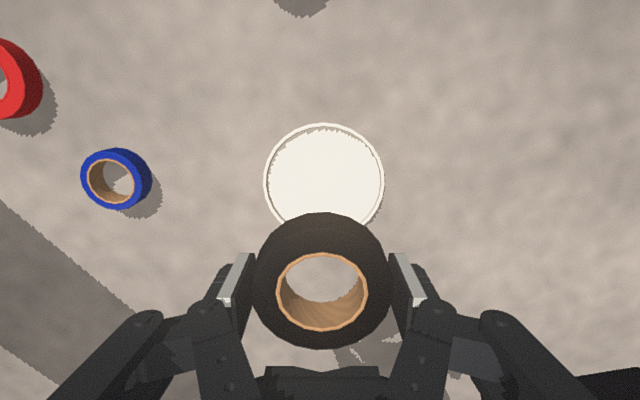

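The roll is held level at (322,280), with the dish directly beneath at (323,180). I'll lower it and release.

```bash
python3 -m creep '[[[0,0.5,42,0,-1],[0,0,42,0,-1],[0,0,34,0,-1],[0,0,16,0,-1],[0,0,8,0,-1],[0,0,4,0,-1],[0,0,0,0,-1],[0,0,0,0,-1]]]'
python3 -m creep '[[[0,0,0,0,0.72],[0,0,0,0,0.72],[0,0,0,0,0.72],[0,0,-10,0,0.72],[0,0,-40,0,1],[0,0,-45,0,1],[0,0,-45,0,1],[0,0,0,0,1]]]'
python3 - <<'E'
from h import *
im,k=cam('wrist'); cv2.imwrite('pics/w6.png',im[:,:,::-1])
for n in ['tape_dish','black_roll','blue_roll']:
    print(n,[(np.round(d['xyz'],4).tolist(),round(d['score'],2)) for d in mark_of('wrist',n)])
dark=lambda h:h[...,2]<70
P,uv=blob(im,k,.022,[.519,-.379],.045,dark); print(cv2.minEnclosingCircle((P[:,:2]*1000).astype(np.float32)))
b=lambda h:(h[...,0]>105)&(h[...,0]<130)&(h[...,1]>130)
P,uv=blob(im,k,.019,[.362,-.281],.045,b); print(cv2.minEnclosingCircle((P[:,:2]*1000).astype(np.float32)))
go(.362,-.281,.15,60)
E
```

```text
time: 14.35
ee_pos: [0.5196, -0.3796, 0.0009]
eef_rot: [[0.496, 0.868, 0.001], [0.868, -0.496, -0.001], [-0.0, 0.002, -1.0]]
contact_force: [0.2, -0.4, -1.5]
width: 0.0628
grip_force: 44.5
time: 15.15
ee_pos: [0.521, -0.3809, 0.1474]
eef_rot: [[0.496, 0.868, 0.008], [0.868, -0.496, -0.008], [-0.003, 0.011, -1.0]]
contact_force: [0.6, -0.8, -0.2]
width: 0.085
grip_force: 0.0
tape_dish [([0.5218, -0.3793, 0.0015], 0.84)]
black_roll [([0.518, -0.3842, 0.0049], 0.79)]
blue_roll [([0.3632, -0.2864, 0.004], 0.74)]
((518.417236328125, -378.361572265625), 31.739362716674805)
((369.54595947265625, -283.6361083984375), 30.525691986083984)
t 15.35 tcp [ 518.6 -378.7  139.1] yaw 60.2 q6 76.1 w 85.3 F [-1.4  0.3 -0.8] grip 0.0
turn 0.2 shift now-axes [   7.1 -184.4  -10.7] after turn [   6.3 -184.4  -10.9]
```

```bash
python3 -m creep '[[[1.8,-46,-8,0,1],[1.8,-46,-8,0,1],[1.8,-46,-8,0,1],[1.8,-46,-8,0,1],[0,0,0,0,1],[0,0,0,0,1],[0,0,0,0,1],[0,0,0,0,1]]]'
python3 - <<'E'
from h import *
im,k=cam('wrist')
for n in ['blue_roll']:
    print(n,[(np.round(d['xyz'],4).tolist(),round(d['score'],2)) for d in mark_of('wrist',n)])
b=lambda h:(h[...,0]>105)&(h[...,0]<130)&(h[...,1]>130)
P,uv=blob(im,k,.019,[.362,-.281],.045,b); print(cv2.minEnclosingCircle((P[:,:2]*1000).astype(np.float32)),rect(P))
go(.363,-.281,-.004)
E
```

```text
time: 16.15
ee_pos: [0.3634, -0.2819, 0.171]
eef_rot: [[0.496, 0.868, -0.001], [0.868, -0.496, 0.001], [0.0, -0.001, -1.0]]
contact_force: [-0.3, -0.3, -1.0]
width: 0.0853
grip_force: 0.0
blue_roll [([0.3652, -0.2846, -0.0016], 0.7)]
((364.0382080078125, -280.18951416015625), 27.015243530273438) (array([ 363.4, -280.3]), array([51.3, 52. ]), 15.4)
t 16.25 tcp [ 363.3 -281.8  171. ] yaw 60.3 q6 71.5 w 85.6 F [-0.6  0.2 -0.3] grip 0.0
turn 0 shift now-axes [  0.5  -0.4 175. ] after turn [  0.5  -0.6 175. ]
```

```bash
python3 -m creep '[[[1.3,0,45,0,1],[0,0,45,0,1],[0,0,45,0,1],[0,0,25,0,1],[0,0,11,0,1],[0,0,4,0,1],[0,0,0,0,1],[0,0,0,0,-1]]]' 40
python3 -m creep '[[[0,0,0,0,-1],[0,0,0,0,-1],[0,0,0,0,-1],[0,0,0,0,-1],[0,0,-20,0,-1],[0,0,-45,0,-1],[0,0,-45,0,-1],[0,0,-40,0,-1]]]' 40
python3 - <<'E'
from h import *
go(.519,-.379,.15)
E
```

```text
time: 17.05
ee_pos: [0.3641, -0.2811, -0.0021]
eef_rot: [[0.496, 0.868, 0.001], [0.868, -0.496, -0.001], [-0.001, 0.002, -1.0]]
contact_force: [-0.3, 0.1, 0.1]
width: 0.073
grip_force: 0.0
time: 17.85
ee_pos: [0.3634, -0.2803, 0.1496]
eef_rot: [[0.496, 0.868, 0.001], [0.868, -0.496, -0.001], [-0.001, 0.002, -1.0]]
contact_force: [0.1, -0.4, -0.8]
width: 0.0516
grip_force: 42.8
t 17.85 tcp [ 363.4 -280.3  149.6] yaw 60.2 q6 71.6 w 51.6 F [ 0.1 -0.4 -0.8] grip 42.8
turn 0 shift now-axes [-8.400e+00  1.841e+02 -1.000e-01] after turn [ -8.4 184.1  -0.4]
```

```bash
python3 -m creep '[[[-1.5,20,0,0,-1],[-2,44,0,0,-1],[-2,44,0,0,-1],[-2,44,0,0,-1],[-0.9,32,0,0,-1],[0,0,0,0,-1],[0,0,0,0,-1],[0,0,0,0,-1]]]'
python3 - <<'E'
from h import *
im,k=cam('wrist'); cv2.imwrite('pics/w7.png',im[:,:,::-1])
for n in ['blue_roll','black_roll']:
    print(n,[(np.round(d['xyz'],4).tolist(),round(d['score'],2)) for d in mark_of('wrist',n)])
go(.519,-.379,.02)
E
```

```text
time: 18.65
ee_pos: [0.5183, -0.3784, 0.1471]
eef_rot: [[0.496, 0.868, -0.0], [0.868, -0.496, 0.0], [0.0, -0.0, -1.0]]
contact_force: [-1.0, -0.3, -0.7]
width: 0.0515
grip_force: 42.8
blue_roll [([0.5166, -0.3828, 0.1486], 0.65)]
black_roll [([0.5214, -0.3814, 0.0064], 0.92), ([0.331, -0.1705, 0.0027], 0.88)]
t 18.8 tcp [ 518.4 -378.6  147.5] yaw 60.2 q6 76.1 w 51.6 F [ 1.1  0.2 -1.6] grip 42.8
turn 0 shift now-axes [ -0.    0.7 127.5] after turn [ -0.    0.7 127.5]
```

View pics/w7.png

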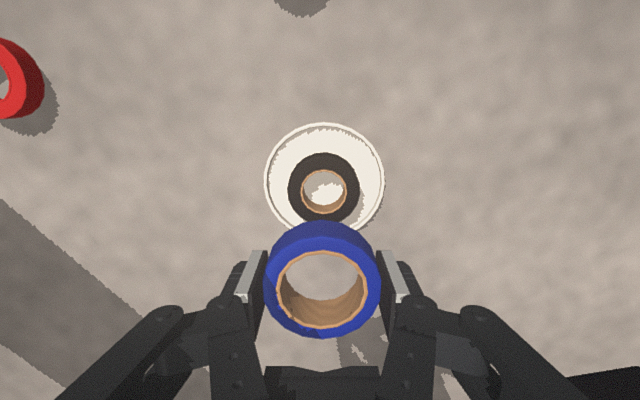

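The black roll lies flat and centred in the dish at (323,188), and the blue roll is held level above it at (322,285). I'll lower it and release.

```bash
python3 -m creep '[[[0,0.7,42,0,-1],[0,0,40,0,-1],[0,0,28,0,-1],[0,0,11,0,-1],[0,0,5,0,-1],[0,0,2,0,-1],[0,0,0,0,-1],[0,0,0,0,-1]]]'
python3 -m creep '[[[0,0,0,0,0.6],[0,0,0,0,0.6],[0,0,0,0,0.6],[0,0,-10,0,0.6],[0,0,-40,0,1],[0,0,-45,0,1],[0,0,-45,0,1],[0,0,0,0,1]]]'
python3 - <<'E'
from h import *
im,k=cam('wrist'); cv2.imwrite('pics/w8.png',im[:,:,::-1])
for n in ['blue_roll','black_roll']:
    print(n,[(np.round(d['xyz'],4).tolist(),round(d['score'],2)) for d in mark_of('wrist',n)])
for c in ['top','side']:
  im,k=cam(c)
  for n in ['white_cup','green_cup','steel_tray']:
    print(n,[(np.round(d['xyz'],4).tolist(),round(d['score'],2)) for d in mark_of(c,n)])
go(.41,.135,.20,60)
E
```

```text
time: 19.6
ee_pos: [0.5203, -0.38, 0.0203]
eef_rot: [[0.496, 0.868, 0.002], [0.868, -0.496, -0.002], [-0.001, 0.003, -1.0]]
contact_force: [-0.1, -0.1, -0.8]
width: 0.0516
grip_force: 42.9
time: 20.4
ee_pos: [0.5216, -0.381, 0.1664]
eef_rot: [[0.496, 0.868, 0.008], [0.868, -0.496, -0.008], [-0.003, 0.011, -1.0]]
contact_force: [0.7, 0.4, -0.2]
width: 0.0854
grip_force: 0.0
blue_roll [([0.5192, -0.3831, 0.0245], 0.87)]
black_roll [([0.3324, -0.1737, 0.0004], 0.8)]
white_cup [([0.3279, 0.2908, -0.0048], 0.73)]
green_cup [([0.4105, 0.1361, -0.0014], 0.68)]
steel_tray [([0.5189, 0.3516, 0.0004], 0.86)]
white_cup [([0.3242, 0.2901, 0.001], 0.76)]
green_cup [([0.4096, 0.1365, 0.002], 0.62), ([0.6593, -0.0495, -0.0005], 0.36)]
steel_tray [([0.5225, 0.3521, -0.001], 0.94), ([0.4118, 0.1359, 0.0028], 0.57)]
t 20.95 tcp [ 519.5 -379.2  158.1] yaw 60.2 q6 76.2 w 85.8 F [-0.1  0.4  0.4] grip 0.0
turn 0.2 shift now-axes [ 392.  -350.4  -41.4] after turn [ 390.6 -351.9  -41.9]
```

View pics/w8.png

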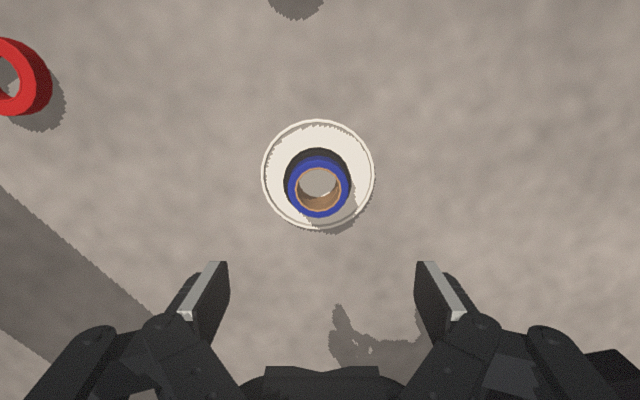

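The blue roll sits squarely on the black one at (318,185). On to the green cup.

```bash
python3 -m creep '[[[20,-18,-4,0,1],[38,-34,-5,0,1],[38,-34,-5,0,1],[38,-34,-5,0,1],[38,-34,-5,0,1],[38,-34,-5,0,1],[38,-34,-5,0,1],[38,-34,-5,0,1]]]'
python3 -m creep '[[[38,-34,0,0,1],[38,-34,0,0,1],[30,-26.4,0,0,1],[0,0,0,0,1],[0,0,0,0,1],[0,0,0,0,1],[0,0,0,0,1],[0,0,0,0,1]]]'
python3 - <<'E'
from h import *
im,k=cam('wrist')
for n in ['green_cup','white_cup','steel_tray']:
    print(n,[(np.round(d['xyz'],4).tolist(),round(d['score'],2)) for d in mark_of('wrist',n)])
g=lambda h:(h[...,0]>30)&(h[...,0]<55)&(h[...,1]>120)
P,uv=blob(im,k,.05,[.41,.136],.045,g); print(len(P),rect(P))
go(.41,.136,.016)
E
```

```text
time: 21.75
ee_pos: [0.4403, -0.0107, 0.1972]
eef_rot: [[0.497, 0.868, 0.0], [0.868, -0.497, -0.0], [0.0, 0.0, -1.0]]
contact_force: [0.8, -0.4, -0.4]
width: 0.0852
grip_force: 0.0
time: 22.55
ee_pos: [0.4126, 0.1235, 0.1968]
eef_rot: [[0.498, 0.867, -0.0], [0.867, -0.498, -0.0], [-0.0, -0.0, -1.0]]
contact_force: [-0.5, 0.7, 0.6]
width: 0.0855
grip_force: 0.0
green_cup [([0.4098, 0.1385, -0.0009], 0.75), ([0.6708, -0.0143, -0.0004], 0.34)]
white_cup [([0.3244, 0.2949, -0.0004], 0.73), ([0.6679, -0.0125, 0.0011], 0.4)]
steel_tray []
1886 (array([413.8, 142.8]), array([44.7, 44.6]), 13.3)
t 22.75 tcp [412.4 124.1 196.9] yaw 60.2 q6 125.4 w 85.6 F [-0.1  0.7  0.1] grip 0.0
turn 0 shift now-axes [  9.2  -8.  180.9] after turn [  9.2  -8.  180.9]
```

```bash
python3 -m creep '[[[9.3,-8,0,0,1],[0,0,45,0,1],[0,0,45,0,1],[0,0,45,0,1],[0,0,30,0,1],[0,0,15,0,1],[0,0,0,0,1],[0,0,0,0,-1]]]' 30
python3 -m creep '[[[0,0,0,0,-1],[0,0,0,0,-1],[0,0,0,0,-1],[0,0,0,0,-1],[0,0,0,0,-1],[0,0,0,0,-1],[0,0,0,0,-1],[0,0,0,0,-1]]]' 30
python3 - <<'E'
from h import *
im,k=cam('side')
print([(np.round(d['xyz'],4).tolist(),round(d['score'],2)) for d in mark_of('side','green_cup')])
im,k=cam('wrist'); cv2.imwrite('pics/w9.png',im[:,:,::-1])
go(.5195,.353,.12)
E
```

```text
time: 23.55
ee_pos: [0.41, 0.1371, 0.0173]
eef_rot: [[0.496, 0.868, -0.0], [0.868, -0.496, 0.0], [0.0, -0.0, -1.0]]
contact_force: [-0.2, 0.3, 0.1]
width: 0.0732
grip_force: 0.0
time: 24.35
ee_pos: [0.4104, 0.137, 0.0186]
eef_rot: [[0.496, 0.868, 0.002], [0.868, -0.496, 0.001], [0.002, 0.001, -1.0]]
contact_force: [-5.0, 1.8, 15.7]
width: 0.0392
grip_force: 37.0
[([0.6691, -0.0162, 0.0041], 0.72), ([0.4122, 0.1352, 0.0046], 0.55), ([0.5177, 0.3532, -0.0], 0.48)]
t 24.5 tcp [410.4 137.1  18.5] yaw 60.3 q6 127.0 w 39.3 F [-5.3  1.9 15.8] grip 37.1
turn 0 shift now-axes [ 241.8  -12.3 -101. ] after turn [ 241.6  -12.4 -101.5]
```

View pics/w9.png

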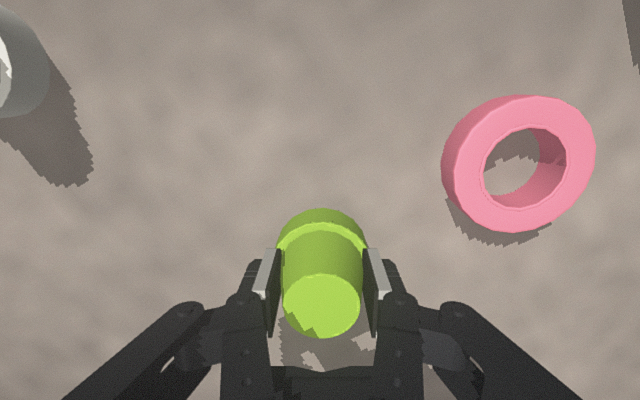

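The fingers hold the cup body at (322,270) with the tips lightly on the shoulder, which is fine. I'll lift and carry it to the steel tray.

```bash
python3 -m creep '[[[0,0,-15,0,-1],[0,0,-40,0,-1],[0,0,-45,0,-1],[30,-1.5,0,0,-1],[44,-2.2,0,0,-1],[44,-2.2,0,0,-1],[44,-2.2,0,0,-1],[44,-2.2,0,0,-1]]]'
python3 -m creep '[[[35.5,-2,0,0,-1],[0,0,0,0,-1],[0,0,0,0,-1],[0,0,0,0,-1],[0,0,40,0,-1],[0,0,20,0,-1],[0,0,0,0,-1],[0,0,0,0,-1]]]'
python3 - <<'E'
from h import *
im,k=cam('wrist'); cv2.imwrite('pics/w10.png',im[:,:,::-1])
print([(np.round(d['xyz'],4).tolist(),round(d['score'],2)) for d in mark_of('wrist','green_cup')+mark_of('wrist','steel_tray')])
go(.5195,.353,.021)
E
```

```text
time: 25.3
ee_pos: [0.5039, 0.3223, 0.1178]
eef_rot: [[0.496, 0.868, 0.001], [0.868, -0.496, 0.001], [0.001, 0.001, -1.0]]
contact_force: [0.2, 0.1, -0.1]
width: 0.039
grip_force: 36.9
time: 26.1
ee_pos: [0.5192, 0.3517, 0.058]
eef_rot: [[0.497, 0.868, 0.0], [0.868, -0.497, 0.0], [0.0, 0.0, -1.0]]
contact_force: [-0.0, 0.0, -0.2]
width: 0.0393
grip_force: 36.6
[([0.5199, 0.3513, 0.0386], 0.8), ([0.6081, 0.2028, -0.0043], 0.24), ([0.522, 0.3545, -0.0021], 0.73)]
t 26.25 tcp [519.9 352.5  58.8] yaw 60.2 q6 146.3 w 39.4 F [-0.5  0.   0.3] grip 36.6
turn 0 shift now-axes [ 0.2 -0.7 37.8] after turn [ 0.3 -0.6 37.8]
```

View pics/w10.png

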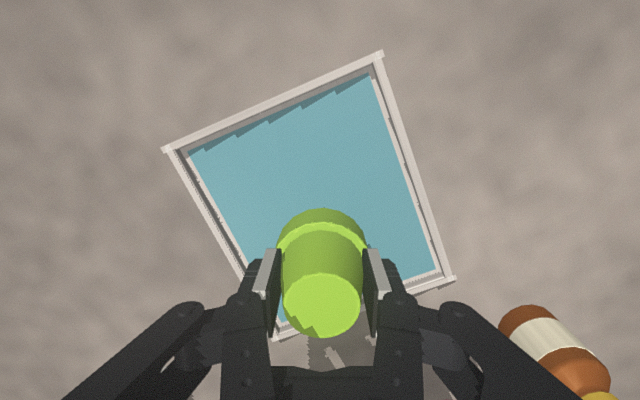

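The cup is upright over the tray floor at (322,270), and the bottle is well clear at (555,350). I'll set it down.

```bash
python3 -m creep '[[[0,0,20,0,-1],[0,0,10,0,-1],[0,0,5,0,-1],[0,0,2,0,-1],[0,0,0,0,-1],[0,0,0,0,-1],[0,0,0,0,-1],[0,0,0,0,-1]]]'
python3 -m creep '[[[0,0,0,0,-0.02],[0,0,0,0,-0.02],[0,0,0,0,0.3],[0,0,0,0,1],[0,0,-35,0,1],[0,0,-45,0,1],[0,0,-45,0,1],[0,0,0,0,1]]]'
python3 - <<'E'
from h import *
for c in ['wrist','top','side']:
  im,k=cam(c); cv2.imwrite(f'pics/p_{c}.png',im[:,:,::-1])
  for n in ['green_cup','white_cup']:
    print(c,n,[(np.round(d['xyz'],4).tolist(),round(d['score'],2)) for d in mark_of(c,n)])
go(.3245,.2915,.20,60)
E
```

```text
time: 27.05
ee_pos: [0.519, 0.3523, 0.0217]
eef_rot: [[0.496, 0.868, 0.001], [0.868, -0.496, 0.0], [0.001, 0.001, -1.0]]
contact_force: [-4.0, -3.4, 12.9]
width: 0.0391
grip_force: 40.2
time: 27.85
ee_pos: [0.5216, 0.3536, 0.1515]
eef_rot: [[0.496, 0.868, 0.009], [0.868, -0.496, 0.005], [0.008, 0.006, -1.0]]
contact_force: [0.1, 0.4, 0.1]
width: 0.0853
grip_force: 0.0
wrist green_cup [([0.5173, 0.3501, 0.001], 0.65)]
wrist white_cup []
top green_cup [([0.5175, 0.3476, 0.0013], 0.89)]
top white_cup [([0.3243, 0.2926, -0.0028], 0.86), ([0.5192, 0.3546, -0.0001], 0.32)]
side green_cup [([0.5186, 0.3538, 0.0051], 0.79), ([0.659, -0.0485, 0.0024], 0.63)]
side white_cup [([0.3268, 0.2934, 0.0008], 0.83)]
t 28.3 tcp [518.8 352.2 143.9] yaw 60.2 q6 146.3 w 85.5 F [-0.5  0.  -0.4] grip 0.0
turn 0.2 shift now-axes [-149.2 -138.6  -55.7] after turn [-149.7 -137.9  -56.1]
```

```bash
python3 -m creep '[[[-15,-14,-10,0,1],[-33,-31,-10,0,1],[-33,-31,-10,0,1],[-33,-31,-10,0,1],[-34,-31,-5,0,1],[0,0,0,0,1],[0,0,0,0,1],[0,0,0,0,1]]]'
python3 - <<'E'
from h import *
im,k=cam('wrist')
print([(np.round(d['xyz'],4).tolist(),round(d['score'],2)) for d in mark_of('wrist','white_cup')])
go(.325,.292,.0175)
E
```

```text
time: 29.1
ee_pos: [0.3266, 0.2927, 0.1899]
eef_rot: [[0.496, 0.868, 0.0], [0.868, -0.496, 0.0], [0.0, 0.0, -1.0]]
contact_force: [0.5, -0.9, 0.4]
width: 0.0858
grip_force: 0.0
[([0.3263, 0.2907, -0.0013], 0.9)]
t 29.2 tcp [326.7 292.6 189.5] yaw 60.2 q6 150.6 w 85.7 F [ 0.   0.5 -0.2] grip 0.0
turn 0 shift now-axes [ -1.3  -1.2 172. ] after turn [ -1.4  -1.2 172. ]
```

```bash
python3 -m creep '[[[-1.2,-1,40,0,1],[0,0,45,0,1],[0,0,45,0,1],[0,0,28,0,1],[0,0,13,0,1],[0,0,0,0,1],[0,0,0,0,1],[0,0,0,0,-1]]]' 30
python3 -m creep '[[[0,0,0,0,-1],[0,0,0,0,-1],[0,0,0,0,-1],[0,0,0,0,-1],[0,0,0,0,-1],[0,0,-15,0,-1],[0,0,-45,0,-1],[0,0,-45,0,-1]]]' 30
python3 - <<'E'
from h import *
im,k=cam('side')
print([(np.round(d['xyz'],4).tolist(),round(d['score'],2)) for d in mark_of('side','white_cup')])
im,k=cam('wrist'); cv2.imwrite('pics/w11.png',im[:,:,::-1])
print([(np.round(d['xyz'],4).tolist(),round(d['score'],2)) for d in mark_of('wrist','white_cup')])
go(.519,.352,.13)
E
```

```text
time: 30.0
ee_pos: [0.3252, 0.2922, 0.0196]
eef_rot: [[0.497, 0.868, 0.001], [0.868, -0.497, 0.001], [0.001, 0.001, -1.0]]
contact_force: [0.1, -0.5, 0.4]
width: 0.0732
grip_force: 0.0
time: 30.8
ee_pos: [0.3237, 0.2914, 0.1251]
eef_rot: [[0.496, 0.868, -0.001], [0.868, -0.496, -0.001], [-0.001, -0.001, -1.0]]
contact_force: [0.8, 0.9, -0.4]
width: 0.0388
grip_force: 30.0
[([0.324, 0.2912, 0.1066], 0.6), ([0.5201, 0.3559, 0.0003], 0.4)]
[([0.326, 0.2964, 0.1071], 0.7)]
t 31.0 tcp [324.8 292.1 125. ] yaw 60.2 q6 150.7 w 39.1 F [ 0.1  0.7 -0.7] grip 30.0
turn 0 shift now-axes [148.4 138.9  -4.4] after turn [148.4 138.9  -5. ]
```

View pics/w11.png

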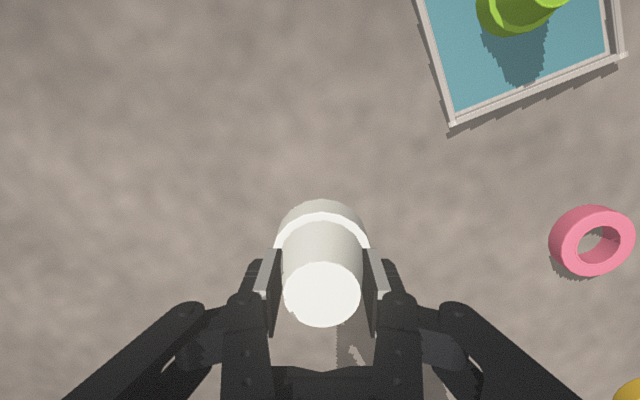

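The white cup is held upright with its top at (321,295). That is 10 px (about 3.5 mm) further forward than the green one was, so I'll correct for it along tool x.

```bash
python3 -m creep '[[[17,16,0,0,-1],[34,32.5,0,0,-1],[34,32.5,0,0,-1],[34,32.5,0,0,-1],[26,25.4,0,0,-1],[0,0,0,0,-1],[0,0,0,0,-1],[0,0,0,0,-1]]]'
python3 - <<'E'
from h import *
im,k=cam('wrist'); cv2.imwrite('pics/w12.png',im[:,:,::-1])
im,k=cam('side'); 
for n in ['green_cup','white_cup']: print(n,[(np.round(d['xyz'],4).tolist(),round(d['score'],2)) for d in mark_of('side',n)])
c=im[90:170,240:360]; cv2.imwrite('pics/s1.png',cv2.resize(c,None,fx=6,fy=6,interpolation=cv2.INTER_CUBIC)[:,:,::-1])
go(.517,.349,.06)
E
```

```text
time: 31.8
ee_pos: [0.5157, 0.3483, 0.1229]
eef_rot: [[0.496, 0.868, -0.002], [0.868, -0.496, -0.001], [-0.002, -0.001, -1.0]]
contact_force: [-1.5, 0.6, -0.3]
width: 0.0389
grip_force: 30.0
green_cup [([0.5175, 0.3552, 0.007], 0.69)]
white_cup [([0.5133, 0.3473, 0.1054], 0.6)]
t 32.0 tcp [516.2 348.7 124.4] yaw 60.3 q6 146.1 w 38.6 F [ 0.1 -0.2 -0.3] grip 30.0
turn 0 shift now-axes [ 0.6  0.6 64.4] after turn [ 0.6  0.6 64.4]
```

View pics/s1.png

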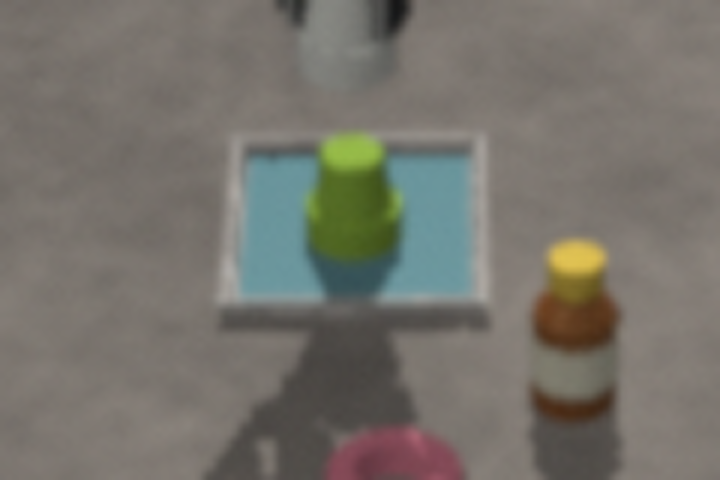

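The green cup stands upright near the tray centre (crop 354,200), and the white cup hangs above it (crop 348,55). I'll back-project both lower rims to compare them.

```bash
python3 - <<'E'
from h import *
k=optics.calibration('side')
print(back(k,[298,104.7],.1055),back(k,[299.1,133.7],.003))
im,k=cam('top'); c=im[140:250,120:230]; cv2.imwrite('pics/t1.png',cv2.resize(c,None,fx=5,fy=5,interpolation=cv2.INTER_CUBIC)[:,:,::-1])
hsv=cv2.cvtColor(im,cv2.COLOR_RGB2HSV)
print(len(blob(im,k,.04,[.52,.352],.05,lambda h:(h[...,0]>30)&(h[...,0]<55)&(h[...,1]>120))[0]))
E
```

```text
[[0.51667407 0.32277462 0.1055    ]] [[0.51734894 0.32402045 0.003     ]]
321
```

The two agree to about 1.3 mm. I'll lower onto the green cup and watch the force.

```bash
python3 -m creep '[[[1.2,0,20,0,-1],[0,0,20,0,-1],[0,0,12,0,-1],[0,0,8,0,-1],[0,0,5,0,-1],[0,0,0,0,-1],[0,0,0,0,-1],[0,0,0,0,-1]]]'
python3 -m creep '[[[0,0,4,0,-1],[0,0,4,0,-1],[0,0,4,0,-1],[0,0,2,0,-1],[0,0,0,0,-1],[0,0,0,0,-1],[0,0,0,0,-1],[0,0,0,0,-1]]]'
```

```text
time: 32.85
ee_pos: [0.5179, 0.3499, 0.0597]
eef_rot: [[0.496, 0.868, 0.001], [0.868, -0.496, 0.0], [0.001, 0.001, -1.0]]
contact_force: [0.4, -0.1, -0.1]
width: 0.039
grip_force: 30.0
time: 33.65
ee_pos: [0.5176, 0.3498, 0.0451]
eef_rot: [[0.496, 0.868, 0.0], [0.868, -0.496, 0.0], [0.0, 0.0, -1.0]]
contact_force: [-0.4, -0.1, -0.2]
width: 0.0388
grip_force: 30.0
```

```bash
python3 -m creep '[[[0,0,1,0,-1],[0,0,1,0,-1],[0,0,0.5,0,-1],[0,0,0,0,-1],[0,0,0,0,-1],[0,0,0,0,-1],[0,0,0,0,-1],[0,0,0,0,-1]]]'
python3 -m creep '[[[0,0,0,0,-0.02],[0,0,0,0,-0.02],[0,0,0,0,0.3],[0,0,0,0,1],[0,0,-35,0,1],[0,0,-45,0,1],[0,0,-45,0,1],[0,0,0,0,1]]]'
python3 - <<'E'
from h import *
im,k=cam('wrist'); a=im
for n in ['green_cup','white_cup']: print(n,[(np.round(d['xyz'],4).tolist(),round(d['score'],2)) for d in mark_of('wrist',n)])
im,k=cam('side')
for n in ['green_cup','white_cup']: print(n,[(np.round(d['xyz'],4).tolist(),round(d['score'],2)) for d in mark_of('side',n)])
c=cv2.resize(im[90:170,240:360],(600,400),interpolation=cv2.INTER_CUBIC)
cv2.imwrite('pics/end.png',np.vstack([c,cv2.resize(im[200:380,200:420],None,fx=600/220,fy=600/220)[:200*2]])[:600,:,::-1])
E
```

```text
time: 34.45
ee_pos: [0.5176, 0.3498, 0.043]
eef_rot: [[0.496, 0.868, 0.0], [0.868, -0.496, 0.0], [0.0, 0.0, -1.0]]
contact_force: [-1.8, -1.5, 5.2]
width: 0.0388
grip_force: 30.8
time: 35.25
ee_pos: [0.5197, 0.351, 0.1739]
eef_rot: [[0.496, 0.868, 0.009], [0.868, -0.496, 0.004], [0.008, 0.006, -1.0]]
contact_force: [1.2, 0.2, -0.8]
width: 0.0853
grip_force: 0.0
green_cup []
white_cup [([0.5158, 0.3509, 0.0214], 0.6)]
green_cup [([0.5201, 0.3529, 0.0062], 0.64)]
white_cup [([0.5227, 0.3495, 0.023], 0.84)]
```

View pics/end.png

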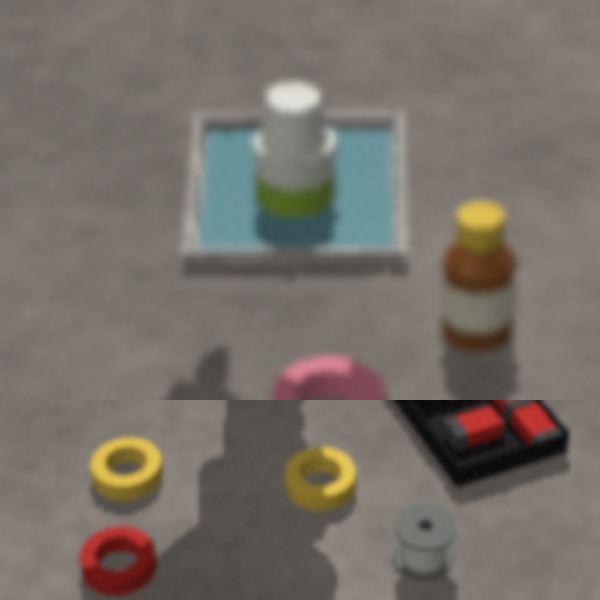

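The white cup is seated over the green one in the tray, at (293,150) in the picture. The bottle and the solder reel are still standing. I'll hand it in.

```bash
python3 -c "
from station import workorder; print(workorder.job_done())"
```

```text
the job is handed in; nothing more can be done
None
```

I handed the job in after about 35 s of robot time, and no verdict came back: the camera checks show the white cup stacked over the green one in the steel tray, the blue roll on the black in the dish, the battery flat in its bay, and the bottle and reel left standing.

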